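Steady the rocking amplifier jig

ROBOT

A 7-joint arm with a two-finger parallel gripper is mounted at the origin on the work surface. World frame = base frame: x ahead of the robot, y to its left, z up, the work surface at z = 0. Lengths are in m, angles in rad, forces in N, time in s.
With the tool pointing down it reaches from about 0.425 to 0.875 m from the base axis. Payload 4.7 kg.
Tool frame: the origin (TCP) lies midway between the tips of the shut fingers; the grasp point (between the pads) lies 19 mm behind it; z points along the fingers, y is the direction in which the jaws open and shut (so a half turn about z gives the same grasp; the last joint's range is limited). The gripper opens to 87 mm and grips with 3 to 60 N. Pads are 19 mm wide; open, the fingers measure 117 mm over their backs; the gripper's body (75 mm by 190 mm) begins 51 mm behind the grasp point.
Start: joints at [1.309, 0.321, -0.07, 1.45, 0.023, 1.371, -0.057], TCP at [0.177, -0.625, 0.2] pointing down, gripper open.
Joint ranges: [-2.86, 2.86], [-0.3, 2.09], [-1.38, 1.24], [0.06, 2.45], [-1.56, 4.7], [0.09, 2.05], [-2.69, 2.69]. Speed limits (rad/s): [2.57, 2.57, 3.14, 3.14, 3.14, 3.14, 3.14].

INTERFACE

Orientations are given as a rotation vector (axis times angle).
In Python, from bench import monitor, eyes, order gives the robot as it stands. The module is installed in compiled form; this text tells all that it offers.
- The arm moves only by the shell command python3 -m pendant 'ROWS' [FORCE]. ROWS is JSON, a list of rows, each a list of 3 entries, a list of its own where there are three numbers: the turn, a rotation vector about the tool's x, y, z in degrees, then the shift along the tool's x, y, z in m, then the gripper command: -1 is fully open, 1 is shut, values between are in proportion. In form: [[[rx, ry, rz], [tx, ty, tz], hand], ...]. A call has 1 to 8 rows; each row shifts and turns the commanded pose from where the row before left it, along the tool's axes as they then stand; what a row does not reach is not made up. A row lasts 1/8 s, in which the tool goes at most 62.5 mm and 10.7 degrees, less where a joint would pass 70% of its speed; a pose out of reach is approached as far as the arm can. A call is refused whole if a number of a shift passes 0.0625 or a number of a turn 10.7, either way. A call with a gripper value outside its range is refused whole. The fingers move at their own pace and stop on an object; FORCE is the grip in N (left out, the last holds). Time passes only in rows, so rows that do not move let the fingers close. It gives the time, the measured TCP pose, the force and the opening at its end, in the units of the state.
- monitor.get_state(): the state, without advancing time (a new reading comes with each control period).
- eyes.get_image(name): name is "scene" or "side" or "wrist"; returns a dict with "color" (420x560x3 uint8, red, green, blue), "range_z" (420x560 float32, m along the optical axis (not along the pixel's ray), 0 where there is no reading), "fx", "fy", "cx", "cy" (pixels), "world_to_cam" (4x4, takes a point from world to camera coordinates). Camera axes: x right, y up, looking along -z (the intrinsics and any distortion apply to the point x, -y, -z); pixel columns grow to the right and rows downward; lengths in m; the calibration is good to about 2 mm. A picture is of the moment at which its call begins.
- order.close_job(): hands the job in, once; it reports no verdict.
The state is a dict: "time": time; "joint_positions": joint angles; "qd": joint speeds; "joint_torque": joint torques, N m; "position": TCP position; "tool_rot": TCP orientation; "ft_force": force on the tool from outside, world axes, zero at the start; "torque": the same for the moment, N m; "grip_width": opening from 0.0 (shut) to 1.0 (fully open).
Only numpy, scipy, OpenCV 4.12 (cv2) and the standard library are available. Lean on these libraries where they do the work, as an engineer would, in place of code of your own. Each camera call takes 0.05 s, during which the arm holds its last target.

TASK

The plate that carries the amplifier on this repair jig rocks, because one of its four feet underneath is short. Press down on the plate's corners one after another with a fingertip until you find the one that gives, press that corner's red shim lever down flat (the other three levers stay standing), then press the same corner firmly once more to make sure that it no longer gives, and draw clear. Pick up nothing, keep off the circuit board, and leave the loose things around the jig where they are.

Things in the scene. Friction and masses are not known exactly. Their poses are not given: they have to be found in the camera images.
- jig: dark steel base plate of the repair jig, 210 mm (x) by 360 mm (y) by 10 mm, screwed to the bench; origin at the centre of its underside on the bench, z up, +y to the left side's two shim levers, -y to the right side's two.
- plate: aluminium jig plate, 170 mm (x) by 200 mm (y) by 8 mm, bolted through its middle to a rubber buffer on the jig base, level at rest; origin at its underside's centre, 44.8 mm above the bench (top at 52.8 mm). Under each corner, out of sight, stands a fixed foot: three bear, the fourth is too short, and which one differs from run to run; a short foot carries nothing until its corner is pressed down.
- amp: the amplifier bolted on the plate's middle: black finned heat sink 140 mm (x) by 84 mm (y) with end brackets out to 84 mm either way in x (50 mm wide in y), green circuit board with parts above it, 51 mm high in all; origin at the centre of its underside on the plate's top. Not to be touched.
- corner_1 (a point): point to press on the plate's top at the near left (-x, +y in the jig's frame) corner: dark disc 12 mm across, 17 mm in from the plate's x edge, 18 mm from its y edge. Pressed straight down here, a sound corner gives under 1 mm; the rocking one goes down 5 mm under about 4 N, then meets its foot, and the rubber lifts it level when let go. Axes are the plate's.
- corner_2 (a point): point to press on the plate's top at the near right (-x, -y) corner: dark disc 12 mm across, 17 mm in from the plate's x edge, 18 mm from its y edge. Pressed straight down here, a sound corner gives under 1 mm; the rocking one goes down 5 mm under about 4 N, then meets its foot, and the rubber lifts it level when let go. Axes are the plate's.
- corner_3 (a point): point to press on the plate's top at the far left (+x, +y) corner: dark disc 12 mm across, 17 mm in from the plate's x edge, 18 mm from its y edge. Pressed straight down here, a sound corner gives under 1 mm; the rocking one goes down 5 mm under about 4 N, then meets its foot, and the rubber lifts it level when let go. Axes are the plate's.
- corner_4 (a point): point to press on the plate's top at the far right (+x, -y) corner: dark disc 12 mm across, 17 mm in from the plate's x edge, 18 mm from its y edge. Pressed straight down here, a sound corner gives under 1 mm; the rocking one goes down 5 mm under about 4 N, then meets its foot, and the rubber lifts it level when let go. Axes are the plate's.
- shim_1 (a joint): shim lever of corner_1, rad: 0 = standing up at 45 degrees; 0.785 = flat (level), its cam then 0.8 mm under the level plate's corner so that it cannot rock. Starts at 0 to 0.12. Pivot along the jig's x axis at x = -68, y = 92, z = 24 mm in the jig's frame; the lever points outward (+y) and up. Needs about 2 N at the paddle; stays where it is left.
- shim_2 (a joint): shim lever of corner_2, rad: 0 = standing up at 45 degrees; 0.785 = flat (level), its cam then 0.8 mm under the level plate's corner so that it cannot rock. Starts at 0 to 0.12. Pivot along the jig's x axis at x = -68, y = -92, z = 24 mm in the jig's frame; the lever points outward (-y) and up. Needs about 2 N at the paddle; stays where it is left.
- shim_3 (a joint): shim lever of corner_3, rad: 0 = standing up at 45 degrees; 0.785 = flat (level), its cam then 0.8 mm under the level plate's corner so that it cannot rock. Starts at 0 to 0.12. Pivot along the jig's x axis at x = 68, y = 92, z = 24 mm in the jig's frame; the lever points outward (+y) and up. Needs about 2 N at the paddle; stays where it is left.
- shim_4 (a joint): shim lever of corner_4, rad: 0 = standing up at 45 degrees; 0.785 = flat (level), its cam then 0.8 mm under the level plate's corner so that it cannot rock. Starts at 0 to 0.12. Pivot along the jig's x axis at x = 68, y = -92, z = 24 mm in the jig's frame; the lever points outward (-y) and up. Needs about 2 N at the paddle; stays where it is left.
- paddle_1 (a point): upper face's centre of the red paddle (22 wide, 30 long, 6 mm thick) at the end of shim lever 1, 58 mm from the pivot (lever 76 mm long in all). Standing: 39 mm outward of the pivot, 67 mm above the bench; flat: 58 mm outward, 27 mm above the bench. Its y axis points to the lever's free end, z out of the upper face. Press straight down; the paddle swings outward as it sinks.
- paddle_2 (a point): upper face's centre of the red paddle (22 wide, 30 long, 6 mm thick) at the end of shim lever 2, 58 mm from the pivot (lever 76 mm long in all). Standing: 39 mm outward of the pivot, 67 mm above the bench; flat: 58 mm outward, 27 mm above the bench. Its y axis points to the lever's free end, z out of the upper face. Press straight down; the paddle swings outward as it sinks.
- paddle_3 (a point): upper face's centre of the red paddle (22 wide, 30 long, 6 mm thick) at the end of shim lever 3, 58 mm from the pivot (lever 76 mm long in all). Standing: 39 mm outward of the pivot, 67 mm above the bench; flat: 58 mm outward, 27 mm above the bench. Its y axis points to the lever's free end, z out of the upper face. Press straight down; the paddle swings outward as it sinks.
- paddle_4 (a point): upper face's centre of the red paddle (22 wide, 30 long, 6 mm thick) at the end of shim lever 4, 58 mm from the pivot (lever 76 mm long in all). Standing: 39 mm outward of the pivot, 67 mm above the bench; flat: 58 mm outward, 27 mm above the bench. Its y axis points to the lever's free end, z out of the upper face. Press straight down; the paddle swings outward as it sinks.
- cam_1: steel cam block of shim 1, 14 mm wide, under the plate's edge and turning with the lever; origin on the pivot, y axis along the lever to its free end. For information.
- cam_2: steel cam block of shim 2, 14 mm wide, under the plate's edge and turning with the lever; origin on the pivot, y axis along the lever to its free end. For information.
- cam_3: steel cam block of shim 3, 14 mm wide, under the plate's edge and turning with the lever; origin on the pivot, y axis along the lever to its free end. For information.
- cam_4: steel cam block of shim 4, 14 mm wide, under the plate's edge and turning with the lever; origin on the pivot, y axis along the lever to its free end. For information.
- capacitor: loose black capacitor, 25 mm across, 42 mm high, standing on the jig base on its left side between the two levers; origin at its underside's centre. Leave it alone.
- flux: loose amber bottle with black cap, 38 mm across, 75 mm high, standing on the bench beyond the jig; origin at its underside's centre. Leave it alone.
- solder_reel: loose blue reel, 48 mm across, 38 mm high, standing on the bench beyond the jig; origin at its underside's centre. Leave it alone.
- screwdriver: loose screwdriver with orange handle, 160 mm long, 26 mm thick, lying on the bench on the robot's side of the jig; origin at the middle of its length on the bench. Leave it alone.

How it is judged:
By the outcome, as a careful person would: the job done as asked, in the order asked, and still so for the second after the job is handed in, with the robot touching nothing.
It also fails if it takes over 58 s, if anything falls off the work surface, if the arm or the gripper's body presses on something with over 40 N, if the wrist force passes 120 N, or if a joint passes its speed limit or range.

## Working session

There is one attempt and no reset: what is moved stays moved. The work goes in short steps, Python scripts to look and compute and a shell command to move; the robot and the scene stay as the last step left them, time stands still between calls to the robot, and variables do not carry over. Pictures are saved under pics/ and viewed, and the job is handed in when it is done.

```bash
mkdir -p pics; python3 - <<'E'
from bench import monitor, eyes
import cv2, numpy as np, pickle
s=monitor.get_state()
for k,v in s.items(): print(k,np.round(v,4))
for n in("scene","side","wrist"):
    im=eyes.get_image(n); pickle.dump(im,open(f"pics/{n}0.pkl","wb"))
    cv2.imwrite(f"pics/{n}0.png",im["color"][...,::-1])
    print(n,im["fx"],im["fy"],im["cx"],im["cy"],[k for k in im]); print(np.round(im["world_to_cam"],3))
E
```

```text
time 0.0
joint_positions [ 1.3091  0.3218 -0.07    1.4517  0.0226  1.3708 -0.0569]
qd [ 0.0007 -0.002   0.0011 -0.0004 -0.0006 -0.0002  0.0002]
joint_torque [-3.00000e-04 -4.91285e+01 -4.04300e-01 -3.12527e+01 -6.41000e-02
  4.37000e-02  2.00000e-04]
position [ 0.1768 -0.6249  0.1986]
tool_rot [-3.1099e+00 -4.3160e-01  6.0000e-04]
ft_force [-0.2524  0.4933  0.2562]
torque [ 0.0004 -0.0098  0.043 ]
grip_width 0.9966
scene 435.8740797042228 435.8740797042228 281.4710827738971 214.37461999838223 ['color', 'range_z', 'fx', 'fy', 'cx', 'cy', 'world_to_cam']
[[-0.886  0.464  0.012  0.515]
 [-0.372 -0.725  0.58   0.179]
 [ 0.278  0.509  0.814 -0.946]
 [ 0.     0.     0.     1.   ]]
side 457.3717052502237 457.3717052502237 280.88636267716464 209.84305529539947 ['color', 'range_z', 'fx', 'fy', 'cx', 'cy', 'world_to_cam']
[[-0.77  -0.638 -0.001  0.462]
 [ 0.449 -0.543  0.709 -0.302]
 [-0.453  0.546  0.705 -0.684]
 [ 0.     0.     0.     1.   ]]
wrist 353.4886542534878 353.4886542534878 276.52831129551055 212.39929325016962 ['color', 'range_z', 'fx', 'fy', 'cx', 'cy', 'world_to_cam']
[[ 0.272 -0.962 -0.002 -0.65 ]
 [ 0.918  0.261 -0.298  0.034]
 [ 0.287  0.079  0.955 -0.392]
 [ 0.     0.     0.     1.   ]]
```

View pics/scene0.png

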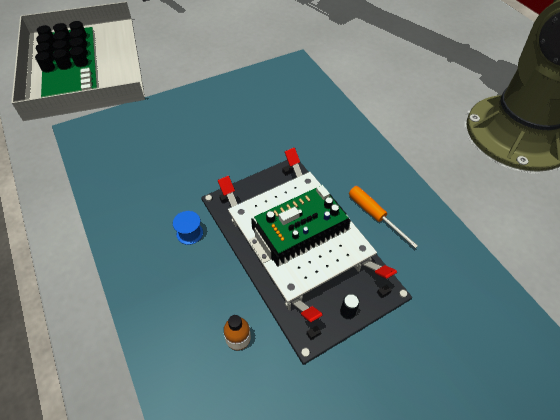

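View pics/side0.png

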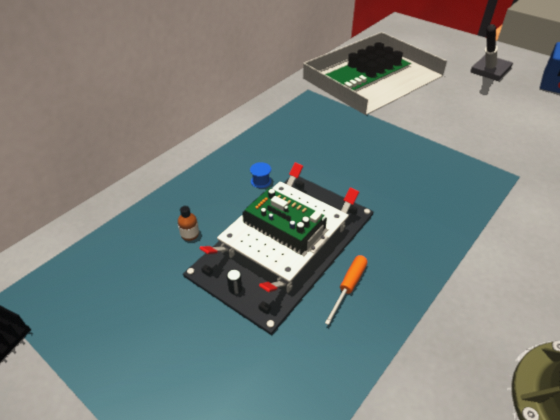

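View pics/wrist0.png

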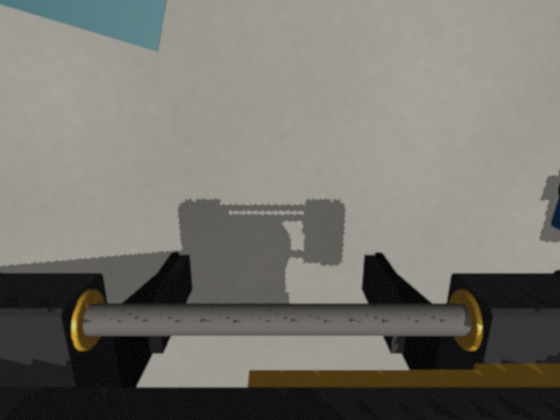

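The scene view shows the jig with its white plate and four red paddles (near (293,157), (226,186), (386,272) and (312,314) px). The side view shows the same paddles near (295,171), (351,197), (209,250) and (268,287). Next I'll measure the discs, screws and paddles.

```bash
cat > h.py <<'E'
import numpy as np, cv2, pickle
def ray(im,u,v):
    T=im["world_to_cam"];R=T[:3,:3];t=T[:3,3]
    d=np.array([(u-im["cx"])/im["fx"],-(v-im["cy"])/im["fy"],-1.])
    return -R.T@t,R.T@d
def onplane(im,u,v,z):
    c,d=ray(im,u,v); return c+d*(z-c[2])/d[2]
def proj(im,p):
    q=im["world_to_cam"]@np.append(p,1); 
    return im["cx"]+im["fx"]*q[0]/-q[2], im["cy"]+im["fy"]*q[1]/q[2]
def depthpt(im,u,v):
    c,d=ray(im,u,v); return c+d*im["range_z"][int(round(v)),int(round(u))]
E
python3 - <<'E'
from h import *
for n,(x0,y0,x1,y1) in dict(scene=(190,130,430,370),side=(170,150,390,340)).items():
    im=pickle.load(open(f"pics/{n}0.pkl","rb"))
    c=im["color"][y0:y1,x0:x1,::-1]
    cv2.imwrite(f"pics/{n}_crop.png",cv2.resize(c,None,fx=600/(y1-y0) if n=='scene' else 3,fy=600/(y1-y0) if n=='scene' else 3,interpolation=cv2.INTER_CUBIC))
    hsv=cv2.cvtColor(im["color"],cv2.COLOR_RGB2HSV)
    red=((hsv[...,0]<6)|(hsv[...,0]>174))&(hsv[...,1]>180)&(hsv[...,2]>90)
    k,l,st,ce=cv2.connectedComponentsWithStats(red.astype(np.uint8))
    for i in range(1,k):
        if 30<st[i,4]<1500:
            u,v=ce[i]; print(n,'red',np.round(ce[i],1),st[i],np.round(depthpt(im,u,v),4))
    white=((hsv[...,1]<50)&(hsv[...,2]>170)).astype(np.uint8)
    k,l,st,ce=cv2.connectedComponentsWithStats(white)
    for i in range(1,k):
        if 8<st[i,4]<20000 and x0<ce[i][0]<x1 and y0<ce[i][1]<y1: print(n,'white',np.round(ce[i],1),st[i],np.round(onplane(im,*ce[i],0.0125),4),np.round(depthpt(im,*ce[i]),4))
E
```

```text
scene red [291.9 156.5] [285 148  15  18 170] [ 0.5067 -0.1039  0.0691]
scene red [225.8 185.2] [218 176  17  20 197] [ 0.6421 -0.0957  0.07  ]
scene red [385.5 271.3] [375 265  22  14 167] [0.493  0.1705 0.0701]
scene red [311.3 313.7] [301 306  21  16 193] [0.6286 0.1786 0.0729]
scene white [301.2 240.3] [ 227  164  150  137 5469] [0.5602 0.0329 0.0125] [0.5868 0.0729 0.0887]
scene white [208.2 197.1] [206 195   6   5  21] [ 0.6686 -0.1301  0.0125] [ 0.6688 -0.1295  0.0132]
scene white [328.6 199.8] [326 197   6   6  28] [ 0.4711 -0.0217  0.0125] [0.5166 0.0351 0.1058]
scene white [334.7 207.1] [332 205   7   5  28] [ 0.4698 -0.002   0.0125] [0.5149 0.0513 0.1047]
scene white [289.1 213.1] [279 207  23  14 143] [ 0.5512 -0.0285  0.0125] [0.5832 0.0261 0.1006]
scene white [270.1 213.9] [267 211   7   6  31] [ 0.583  -0.0428  0.0125] [0.612  0.0164 0.1048]
scene white [326.8 213.3] [325 212   5   4  16] [0.4901 0.0034 0.0125] [0.5303 0.0535 0.1002]
scene white [400.5 232.3] [383 217  34  31  99] [0.3948 0.099  0.0125] [0.3976 0.101  0.0172]
scene white [305.3 228.4] [304 227   4   4 
[... 1302 characters left out ...]
] [ 0.5809 -0.0138  0.0125] [0.5295 0.0529 0.1007]
side white [300. 224.] [297 222   7   5  23] [ 0.5647 -0.0198  0.0125] [0.5126 0.0514 0.1055]
side white [219.3 248.1] [216 248   8   2   9] [0.6465 0.1322 0.0125] [0.6245 0.1497 0.0448]
side white [189.9 270.2] [187 268   7   5  26] [0.6504 0.2058 0.0125] [0.649  0.2067 0.0146]
side white [233.4 274.4] [228 270  12  10  96] [0.5807 0.1609 0.0125] [0.5583 0.1802 0.051 ]
side white [277.7 283.5] [274 282   8   4  19] [0.5041 0.1242 0.0125] [0.4906 0.1401 0.0412]
side white [334.9 307.1] [325 289  21  35 110] [0.3946 0.099  0.0125] [0.3931 0.1018 0.0173]
side white [270. 323.] [267 320   7   7  37] [0.4615 0.1954 0.0125] [0.4602 0.1968 0.0156]
```

View pics/scene_crop.png

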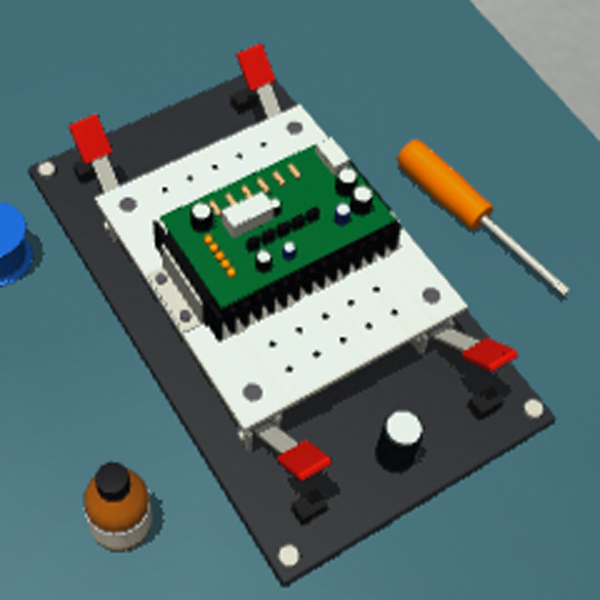

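View pics/side_crop.png

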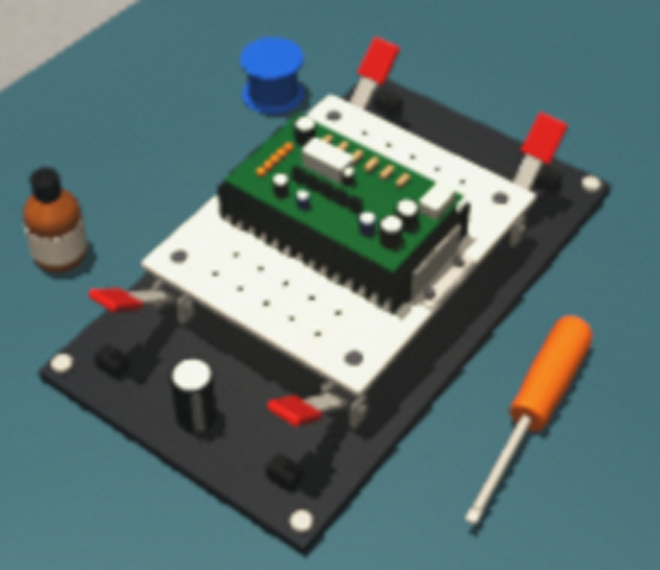

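```bash
python3 - <<'E'
from h import *
P={}
for n,pts in dict(scene={2:(308,181),4:(241,212),1:(363,248),3:(291,287)},side={4:(281,189),2:(337,216),3:(230,236),1:(288,269)}).items():
    im=pickle.load(open(f"pics/{n}0.pkl","rb"))
    g=255.-cv2.cvtColor(im["color"],cv2.COLOR_RGB2GRAY)
    for k,(u,v) in pts.items():
        for _ in range(4):
            u0,v0=int(round(u)),int(round(v)); r=6
            w=g[v0-r:v0+r+1,u0-r:u0+r+1].copy(); yy,xx=np.mgrid[-r:r+1,-r:r+1]
            w[(xx**2+yy**2)>r*r]=0
            w=np.clip(w-60,0,None); 
            u,v=u0+(w*xx).sum()/w.sum(),v0+(w*yy).sum()/w.sum()
        P[n,k]=onplane(im,u,v,.0528); print(n,k,round(u,1),round(v,1),np.round(P[n,k],4),np.round(depthpt(im,u,v),4))
Q={k:(P['scene',k]+P['side',k])/2 for k in(1,2,3,4)}
loc={1:(-68,82),2:(-68,-82),3:(68,82),4:(68,-82)}
A=np.array([loc[k] for k in Q])/1000.; B=np.array([Q[k][:2] for k in Q])
c=B.mean(0); H=A.T@(B-c); yaw=np.arctan2(H[0,1]-H[1,0],H[0,0]+H[1,1]); R=np.array([[np.cos(yaw),-np.sin(yaw)],[np.sin(yaw),np.cos(yaw)]])
print('centre',c,'yaw deg',np.degrees(yaw)); print('resid mm',np.round((B-c-A@R.T)*1000,1))
f=lambda x,y:np.round(c+R@np.array([x,y])/1000,4)
for k,(x,y) in loc.items(): print(k,'disc',f(x,y),'pad stand',f(x,np.sign(y)*131),'pad flat',f(x,np.sign(y)*150))
for x in(-95,95):
  for y in(-170,170): print('screw?',f(x,y))
import scipy.spatial.transform as t
from bench import monitor
print(np.round(t.Rotation.from_rotvec(monitor.get_state()["tool_rot"]).as_matrix(),4))
E
```

```text
scene 2 307.4 180.7 [ 0.5022 -0.0521  0.0528] [ 0.5033 -0.0505  0.0551]
scene 4 240.7 211.3 [ 0.6381 -0.0447  0.0528] [ 0.6387 -0.0431  0.0552]
scene 1 362.1 247.7 [0.4931 0.1116 0.0528] [0.4932 0.1117 0.0529]
scene 3 290.6 286.4 [0.6292 0.1192 0.0528] [0.6297 0.1199 0.0545]
side 4 277.5 194.1 [ 0.6303 -0.0264  0.0528] [0.6046 0.004  0.0898]
side 2 336.3 215.7 [ 0.5008 -0.0525  0.0528] [ 0.5006 -0.0521  0.0533]
side 3 229.2 235.1 [0.6277 0.1192 0.0528] [0.6261 0.1205 0.055 ]
side 1 287.5 269.0 [0.4918 0.1114 0.0528] [0.491  0.1125 0.0546]
centre [0.56416258 0.03571476] yaw deg 3.7032553028398043
resid mm [[ 1.5 -1.6]
 [-0.1 -1.8]
 [ 1.7 -2.7]
 [-3.1  6.1]]
1 disc [0.491  0.1132] pad stand [0.4878 0.162 ] pad flat [0.4866 0.181 ]
2 disc [ 0.5016 -0.0505] pad stand [ 0.5048 -0.0994] pad flat [ 0.506  -0.1184]
3 disc [0.6267 0.1219] pad stand [0.6236 0.1708] pad flat [0.6223 0.1898]
4 disc [ 0.6373 -0.0417] pad stand [ 0.6405 -0.0906] pad flat [ 0.6417 -0.1096]
screw? [ 0.4803 -0.1401]
screw? [0.4584 0.1992]
screw? [ 0.6699 -0.1278]
screw? [0.648  0.2115]
[[ 9.622e-01  2.723e-01 -5.000e-04]
 [ 2.723e-01 -9.622e-01  1.300e-03]
 [-1.000e-04 -1.400e-03 -1.000e+00]]
```

Discs agree with the given 136 × 164 mm spacing and the jig centre comes out at (0.565, 0.0334), yaw about 3.2°. One measurement is wrong: disc 4 in the side view drifted onto the amplifier, so I'm dropping it. First I'll turn the tool to the jig's axes (tool x = jig +y, tool y = jig +x) and shut the fingers.

```bash
python3 -m pendant '[[[0,0,-9.7],[0,0,0],1],[[0,0,-9.7],[0,0,0],1],[[0,0,-9.7],[0,0,0],1],[[0,0,-9.7],[0,0,0],1],[[0,0,-9.7],[0,0,0],1],[[0,0,-9.7],[0,0,0],1],[[0,0,-9.7],[0,0,0],1],[[0,0,-9.5],[0,0,0],1]]' 20
cat >> h.py <<'E'
from scipy.spatial.transform import Rotation
C=np.array([.565,.0334]); YAW=np.radians(3.2)
def st():
    from bench import monitor
    s=monitor.get_state(); p=np.array(s["position"]); R=Rotation.from_rotvec(s["tool_rot"]).as_matrix()
    d=p[:2]-C; c,sn=np.cos(YAW),np.sin(YAW)
    print('t',round(s["time"],2),'jig xy mm',np.round([1000*(c*d[0]+sn*d[1]),1000*(-sn*d[0]+c*d[1])],1),'z',round(p[2]*1000,1),'F',np.round(s["ft_force"],1),'yaw',round(np.degrees(np.arctan2(R[1,0],R[0,0])),2),'tilt',np.round(np.degrees(R[:2,2]),2),'grip',round(s["grip_width"],3))
E
python3 -c "from h import *;st()"
```

```text
time: 1.15
position: [0.1769, -0.6252, 0.1992]
tool_rot: [-2.152, -2.288, -0.001]
ft_force: [-0.8, -0.5, -0.8]
grip_width: 0.171
t 1.15 jig xy mm [-424.3 -635.9] z 199.2 F [-0.8 -0.5 -0.8] yaw 93.52 tilt [-0.02  0.04] grip 0.171
```

```bash
python3 -m pendant '[[[0,0,0],[0.046,0.030,0],1],[[0,0,0],[0.046,0.030,0],1],[[0,0,0],[0.046,0.030,0],1],[[0,0,0],[0.046,0.030,0],1],[[0,0,0],[0.046,0.030,0],1],[[0,0,0],[0.046,0.030,0],1],[[0,0,0],[0.046,0.030,0],1],[[0,0,0],[0.046,0.030,0],1]]' >/dev/null
python3 -c "from h import *;st()"
```

```text
t 2.15 jig xy mm [-183.6 -266.5] z 199.6 F [0.7 0.1 0.5] yaw 93.19 tilt [-0.   -0.04] grip 0.006
```

```bash
python3 -m pendant '[[[0,0,0],[0.046,0.029,0],1],[[0,0,0],[0.046,0.029,0],1],[[0,0,0],[0.046,0.029,0],1],[[0,0,0],[0.046,0.029,0],1],[[0,0,0],[0,0,0.04],1],[[0,0,0],[0,0,0.04],1],[[0,0,0],[0,0,0],1],[[0,0,0],[0,0,0],1]]' >/dev/null
python3 - <<'E'
from h import *
st()
from bench import eyes
for n in("scene","side"):
    im=eyes.get_image(n); cv2.imwrite(f"pics/{n}1.png",cv2.resize(im["color"][130:370,170:430,::-1],None,fx=2.4,fy=2.4))
E
```

```text
t 3.15 jig xy mm [-67.4 -84.3] z 120.9 F [-0.   0.2  1.2] yaw 93.19 tilt [ 0.08 -0.01] grip 0.002
```

View pics/side1.png

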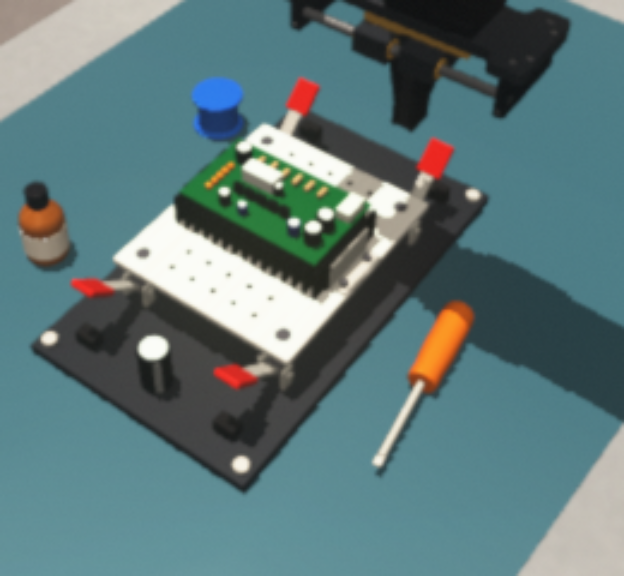

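View pics/scene1.png

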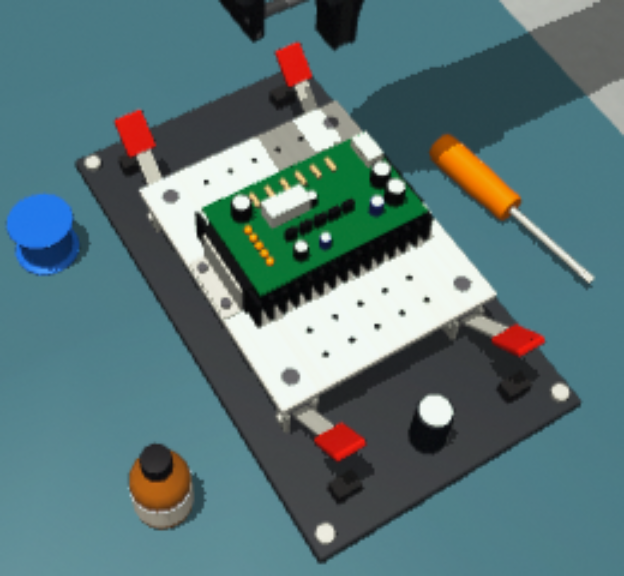

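The shut fingers hover over disc 2. In the side crop the tip is near (408,125) and the disc at (401,208). In the scene crop the tip is near (335,45) and the disc at (332,122). I'll check the projected tip against these.

```bash
python3 - <<'E'
from h import *
from bench import monitor
p=np.array(monitor.get_state()["position"]);print(p)
for n in("scene","side"):
    im=pickle.load(open(f"pics/{n}0.pkl","rb")); a=np.array(proj(im,p)); print(n,a,(a-[170,130])*2.4)
E
```

```text
[ 0.50294909 -0.0547602   0.12150354]
scene [308.73286511 153.49223532] [332.95887627  56.38136477]
side [339.18156469 188.77210424] [406.03575525 141.05305016]
```

```bash
python3 - <<'E'
from h import *
from bench import eyes
out=[]
for n,(u,v) in dict(scene=(309,153),side=(339,189)).items():
    im=eyes.get_image(n)
    c=cv2.resize(im["color"][v-35:v+35,u-35:u+35,::-1],None,fx=5,fy=5,interpolation=cv2.INTER_NEAREST); cv2.circle(c,(178,178),3,(0,255,255),-1); out.append(c)
    for dv in range(-20,4,2): print(n,dv,np.round(depthpt(im,u,v+dv),3))
cv2.imwrite("pics/tip.png",np.hstack(out))
E
```

```text
scene -20 [ 0.514 -0.042  0.184]
scene -18 [ 0.514 -0.042  0.181]
scene -16 [ 0.514 -0.042  0.176]
scene -14 [ 0.514 -0.041  0.172]
scene -12 [ 0.513 -0.042  0.166]
scene -10 [ 0.513 -0.042  0.162]
scene -8 [ 0.513 -0.042  0.158]
scene -6 [ 0.512 -0.043  0.152]
scene -4 [ 0.511 -0.043  0.147]
scene -2 [ 0.435 -0.156  0.001]
scene 0 [ 0.438 -0.152  0.001]
scene 2 [ 0.441 -0.146  0.001]
side -20 [ 0.502 -0.044  0.177]
side -18 [ 0.501 -0.044  0.172]
side -16 [ 0.502 -0.046  0.166]
side -14 [ 0.501 -0.044  0.163]
side -12 [ 0.5   -0.045  0.159]
side -10 [ 0.5   -0.044  0.155]
side -8 [ 0.5   -0.045  0.149]
side -6 [ 0.498 -0.044  0.146]
side -4 [ 0.576 -0.179  0.004]
side -2 [ 0.575 -0.178 -0.001]
side 0 [ 0.57  -0.171  0.001]
side 2 [ 0.566 -0.165  0.002]
```

View pics/tip.png

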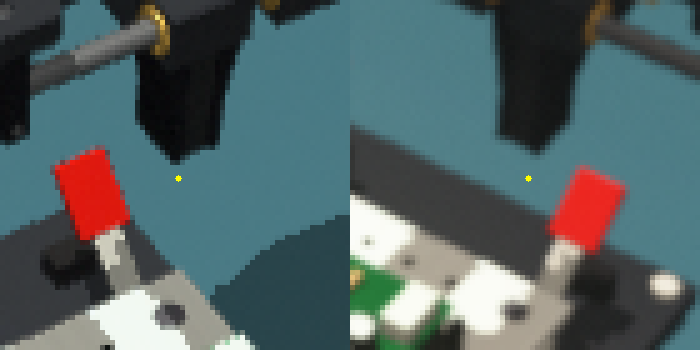

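The visible lowest tip corner (scene px about (309,150)) is some 20 mm above the reported TCP height, while x and y agree. I'll go down in stages and watch force and picture, not the nominal height.

```bash
python3 -m pendant '[[[0,0,0],[0.001,0,0.015],1],[[0,0,0],[0.001,0,0.015],1],[[0,0,0],[0,0,0.015],1],[[0,0,0],[0,0,0.01],1],[[0,0,0],[0,0,0],1],[[0,0,0],[0,0,0],1]]' >/dev/null
python3 - <<'E'
from h import *
st()
from bench import eyes, monitor
p=np.array(monitor.get_state()["position"])
out=[]
for n in("scene","side"):
    im=eyes.get_image(n); u,v=[int(round(a)) for a in proj(im,p)]
    c=cv2.resize(im["color"][v-45:v+25,u-35:u+35,::-1],None,fx=5,fy=5,interpolation=cv2.INTER_NEAREST); cv2.circle(c,(178,228),3,(0,255,255),-1); out.append(c)
    for dv in range(-12,4,2): print(n,dv,np.round(depthpt(im,u,v+dv),3))
cv2.imwrite("pics/tip2.png",np.hstack(out))
E
```

```text
t 4.1 jig xy mm [-67.9 -82.1] z 64.9 F [ 1.1 -0.2  0.8] yaw 93.21 tilt [0.03 0.  ] grip 0.005
scene -12 [ 0.513 -0.039  0.115]
scene -10 [ 0.513 -0.039  0.111]
scene -8 [ 0.512 -0.039  0.105]
scene -6 [ 0.511 -0.04   0.099]
scene -4 [ 0.511 -0.04   0.094]
scene -2 [ 0.511 -0.039  0.089]
scene 0 [ 0.497 -0.059  0.055]
scene 2 [ 0.499 -0.057  0.054]
side -12 [ 0.5   -0.042  0.106]
side -10 [ 0.499 -0.041  0.103]
side -8 [ 0.499 -0.042  0.096]
side -6 [ 0.499 -0.043  0.09 ]
side -4 [ 0.537 -0.111  0.01 ]
side -2 [ 0.511 -0.065  0.055]
side 0 [ 0.508 -0.061  0.055]
side 2 [ 0.506 -0.058  0.052]
```

View pics/tip2.png

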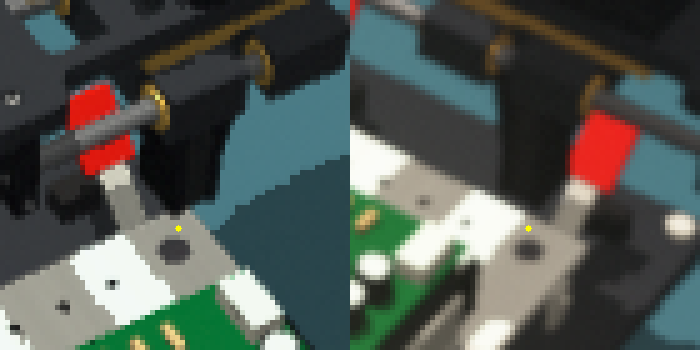

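```bash
python3 - <<'E'
from h import *
from bench import eyes, monitor
p=np.array(monitor.get_state()["position"]);print(p)
# express points in tool-ish frame: jig x,y rel to TCP, height above TCP
for n in("scene","side"):
    im=eyes.get_image(n); h,w=im["range_z"].shape
    vv,uu=np.mgrid[0:h,0:w]; T=im["world_to_cam"];R=T[:3,:3];t=T[:3,3]
    d=np.stack([(uu-im["cx"])/im["fx"],-(vv-im["cy"])/im["fy"],-np.ones_like(uu)],-1)*im["range_z"][...,None]
    X=(d-t)@R
    rel=X-p; dark=im["color"].max(-1)<70
    m=(im["range_z"]>0)&(abs(rel[...,0])<.11)&(abs(rel[...,1])<.06)&(rel[...,2]>0.01)&(rel[...,2]<.12)
    r=rel[m]*1000
    for z in range(10,120,6):
        q=r[(r[:,2]>=z)&(r[:,2]<z+6)]
        if len(q)>3: print(n,z,len(q),'x',np.round(np.percentile(q[:,0],[1,99])),'y',np.round(np.percentile(q[:,1],[1,99])))
E
```

```text
[ 0.5019891  -0.05251252  0.06515886]
scene 10 19 x [-5. 13.] y [-60. -55.]
scene 16 4 x [18. 92.] y [47. 59.]
scene 22 307 x [ -2. 107.] y [-1. 60.]
scene 28 92 x [-8. 85.] y [-7. 60.]
scene 34 40 x [-7. 13.] y [-8. 59.]
scene 40 39 x [-8. 13.] y [-8. 13.]
scene 46 35 x [-7. 13.] y [-6. 13.]
scene 52 33 x [-10.  14.] y [-2. 13.]
scene 58 24 x [-10.  15.] y [ 3. 14.]
scene 88 6 x [-80.  87.] y [ 2. 41.]
scene 94 145 x [-84.  91.] y [-27.  43.]
scene 100 226 x [-84.  91.] y [-24.  43.]
scene 106 465 x [-80.  87.] y [-24.  43.]
scene 112 494 x [-83.  95.] y [-19.  43.]
scene 118 127 x [-90.  96.] y [-27.  44.]
side 10 24 x [-8. 11.] y [-59.  59.]
side 16 21 x [-7. 53.] y [40. 60.]
side 22 224 x [ -7. 107.] y [ 7. 60.]
side 28 71 x [-9. 87.] y [-11.  59.]
side 34 36 x [-9. 13.] y [-8. 59.]
side 40 32 x [-10.   9.] y [-6. 13.]
side 46 31 x [-10.   9.] y [-8. 13.]
side 52 29 x [-12.  12.] y [-3. 13.]
side 58 36 x [-13.  12.] y [ 1. 14.]
side 64 32 x [-14.  13.] y [ 9. 13.]
side 70 14 x [-14.  16.] y [10. 14.]
side 76 7 x [11. 15.] y [11. 13.]
side 94 109 x [-88.  83.] y [-37.  43.]
side 100 168 x [-88.  83.] y [-27.  43.]
side 106 386 x [-87.  82.] y [-25.  43.]
side 112 292 x [-90.  84.] y [-23.  43.]
side 118 104 x [-94.  88.] y [-32.  44.]
```

Every part of the gripper, tip and body alike, sits about 23 mm above and about 4 mm to +y of what the reported TCP implies, so I expect contact at a reported z near 30 mm. I'm correcting y by -4 mm and going down gently.

```bash
python3 -m pendant '[[[0,0,0],[-0.004,-0.001,0.01],1],[[0,0,0],[0,0,0.01],1],[[0,0,0],[0,0,0.005],1],[[0,0,0],[0,0,0],1],[[0,0,0],[0,0,0],1]]' >/dev/null;python3 -c "from h import *;st()"
for i in 1 2 3; do python3 -m pendant '[[[0,0,0],[0,0,0.001],1],[[0,0,0],[0,0,0.001],1]]' >/dev/null;python3 -c "from h import *;st()"; done
```

```text
t 4.92 jig xy mm [-69. -86.] z 39.7 F [-0.2 -0.5  0.3] yaw 93.22 tilt [0.02 0.  ] grip 0.008
t 5.17 jig xy mm [-69.1 -86.2] z 37.8 F [ 0.4 -0.   0.6] yaw 93.2 tilt [ 0.02 -0.02] grip 0.006
t 5.42 jig xy mm [-69.2 -86.2] z 35.6 F [-0.1 -0.  -0. ] yaw 93.2 tilt [ 0.   -0.01] grip 0.004
t 5.67 jig xy mm [-69.2 -86.2] z 33.6 F [-0.4 -0.2  0.1] yaw 93.2 tilt [-0.   -0.01] grip 0.004
```

```bash
python3 -m pendant '[[[0,0,0],[0,0,0.001],1],[[0,0,0],[0,0,0.001],1],[[0,0,0],[0,0,0],1]]' >/dev/null;python3 -c "from h import *;st()"
```

```text
t 6.05 jig xy mm [-69.3 -86.1] z 31.5 F [-0.7 -0.2  0. ] yaw 93.21 tilt [-0.01 -0.  ] grip 0.001
```

```bash
python3 -m pendant '[[[0,0,0],[0,0,0.001],1],[[0,0,0],[0,0,0],1]]' >/dev/null;python3 -c "from h import *;st()"
```

```text
t 6.3 jig xy mm [-69.3 -86.2] z 30.6 F [-0.2  0.1  0.3] yaw 93.2 tilt [-0.01 -0.01] grip 0.006
```

```bash
python3 -m pendant '[[[0,0,0],[0,0,0.001],1],[[0,0,0],[0,0,0],1]]' >/dev/null;python3 -c "from h import *;st()"
```

```text
t 6.55 jig xy mm [-69.1 -86.2] z 30.3 F [-2.9  0.1  6.3] yaw 93.2 tilt [-0.01 -0.03] grip 0.006
```

```bash
python3 -m pendant '[[[0,0,0],[0,0,0.0005],1],[[0,0,0],[0,0,0.0005],1],[[0,0,0],[0,0,0],1]]' >/dev/null;python3 -c "from h import *;st()"
```

```text
t 6.92 jig xy mm [-69.1 -86.2] z 30.2 F [-5.   0.6 13. ] yaw 93.2 tilt [-0.04 -0.07] grip 0.008
```

Corner 2 is sound: 13 N with about 0.3 mm of give, contact at reported z 30.5 mm. Next is corner 4.

```bash
python3 -m pendant '[[[0,0,0],[0,0,-0.016],1],[[0,0,0],[0,0,-0.016],1],[[0,0,0],[0,0.034,0],1],[[0,0,0],[0,0.034,0],1],[[0,0,0],[0,0.034,0],1],[[0,0,0],[0,0.034,0],1],[[0,0,0],[0,0,0],1],[[0,0,0],[0,0,0],1]]' >/dev/null;python3 -c "from h import *;st()"
```

```text
t 7.92 jig xy mm [ 66.2 -86.1] z 60.8 F [ 0.2 -0.2 -1. ] yaw 93.21 tilt [-0.04  0.  ] grip 0.004
```

```bash
python3 -m pendant '[[[0,0,0],[0,0.001,0.013],1],[[0,0,0],[0,0,0.013],1],[[0,0,0],[0,0,0.002],1],[[0,0,0],[0,0,0.001],1],[[0,0,0],[0,0,0],1]]' >/dev/null;python3 -c "from h import *;st()"
```

```text
t 8.55 jig xy mm [ 68.  -86.1] z 31.9 F [-0.5  0.8 -0. ] yaw 93.21 tilt [ 0.02 -0.  ] grip 0.004
```

```bash
python3 -m pendant '[[[0,0,0],[0,0,0.001],1],[[0,0,0],[0,0,0],1]]' >/dev/null;python3 -c "from h import *;st()"
```

```text
t 8.8 jig xy mm [ 67.9 -86.2] z 30.8 F [-0.6  0.1  0.1] yaw 93.2 tilt [ 0.01 -0.01] grip 0.002
```

```bash
python3 -m pendant '[[[0,0,0],[0,0,0.001],1],[[0,0,0],[0,0,0],1]]' >/dev/null;python3 -c "from h import *;st()"
```

```text
t 9.05 jig xy mm [ 68.  -86.2] z 30.4 F [-1.8  0.3  6. ] yaw 93.2 tilt [ 0.02 -0.03] grip 0.006
```

```bash
python3 -m pendant '[[[0,0,0],[0,0,0.0005],1],[[0,0,0],[0,0,0.0005],1],[[0,0,0],[0,0,0],1]]' >/dev/null;python3 -c "from h import *;st()"
```

```text
t 9.43 jig xy mm [ 68.  -86.2] z 30.3 F [-4.4 -0.3 10.5] yaw 93.2 tilt [ 0.02 -0.05] grip 0.007
```

Corner 4 is sound (10.5 N, 0.3 mm). I'll go well above the amplifier and over to corner 3.

```bash
python3 -m pendant '[[[0,0,0],[0,0,-0.035],1],[[0,0,0],[0,0,-0.035],1],[[0,0,0],[0,0,-0.035],1],[[0,0,0],[0,0,0],1],[[0,0,0],[0.041,0,0],1],[[0,0,0],[0.041,0,0],1],[[0,0,0],[0.041,0,0],1],[[0,0,0],[0.041,0,0],1]]' >/dev/null;python3 -c "from h import *;st()"
python3 -m pendant '[[[0,0,0],[0,0,0],1],[[0,0,0],[0,0,0],1]]' >/dev/null;python3 -c "from h import *;st()"
```

```text
t 10.43 jig xy mm [67.1 78.8] z 132.1 F [-0.   0.   0.6] yaw 93.19 tilt [-0.09 -0.02] grip 0.006
t 10.68 jig xy mm [67.4 77. ] z 132.5 F [-0.1 -0.2  0.1] yaw 93.21 tilt [-0.08 -0.07] grip 0.004
```

```bash
python3 -m pendant '[[[0,0,0],[0.001,0.001,0.03],1],[[0,0,0],[0,0,0.03],1],[[0,0,0],[0,0,0.03],1],[[0,0,0],[0,0,0.006],1],[[0,0,0],[0,0,0.002],1],[[0,0,0],[0,0,0.002],1],[[0,0,0],[0,0,0],1]]' >/dev/null;python3 -c "from h import *;st()"
```

```text
t 11.55 jig xy mm [69.4 78.9] z 34.5 F [-0.8 -0.9 -0.3] yaw 93.2 tilt [ 0.09 -0.  ] grip 0.007
```

```bash
python3 -m pendant '[[[0,0,0],[0,0,0.001],1],[[0,0,0],[0,0,0],1]]' >/dev/null;python3 -c "from h import *;st()"
```

```text
t 11.8 jig xy mm [68.9 78.9] z 32.8 F [ 0.2 -0.4 -0.2] yaw 93.21 tilt [ 0.02 -0.01] grip 0.007
```

```bash
python3 -m pendant '[[[0,0,0],[0,0,0.001],1],[[0,0,0],[0,0,0],1]]' >/dev/null;python3 -c "from h import *;st()"
```

```text
t 12.05 jig xy mm [68.7 78.9] z 31.5 F [-0.2 -0.7 -0.6] yaw 93.21 tilt [-0.01 -0.01] grip 0.005
```

```bash
python3 -m pendant '[[[0,0,0],[0,0,0.001],1],[[0,0,0],[0,0,0],1]]' >/dev/null;python3 -c "from h import *;st()"
```

```text
t 12.3 jig xy mm [68.7 78.8] z 30.5 F [ 0.5 -0.   0.6] yaw 93.2 tilt [-0.01 -0.  ] grip 0.005
```

```bash
python3 -m pendant '[[[0,0,0],[0,0,0.001],1],[[0,0,0],[0,0,0],1]]' >/dev/null;python3 -c "from h import *;st()"
```

```text
t 12.55 jig xy mm [68.8 78.8] z 30.4 F [-1.3 -0.6  4.8] yaw 93.2 tilt [ 0.01 -0.03] grip 0.01
```

```bash
python3 -m pendant '[[[0,0,0],[0,0,0.001],1],[[0,0,0],[0,0,0],1]]' >/dev/null;python3 -c "from h import *;st()"
```

```text
t 12.8 jig xy mm [68.8 78.8] z 30.3 F [-4.  -1.2 10.2] yaw 93.2 tilt [ 0.01 -0.05] grip 0.006
```

Corner 3 is sound (10 N, 0.2 mm). Corner 1 is next.

```bash
python3 -m pendant '[[[0,0,0],[0,0,-0.016],1],[[0,0,0],[0,0,-0.018],1],[[0,0,0],[0,-0.034,0],1],[[0,0,0],[0,-0.034,0],1],[[0,0,0],[0,-0.034,0],1],[[0,0,0],[0,-0.034,0],1],[[0,0,0],[0,0,0],1],[[0,0,0],[0,0,0],1]]' >/dev/null;python3 -c "from h import *;st()"
python3 -m pendant '[[[0,0,0],[0,0,0.013],1],[[0,0,0],[0,0,0.013],1],[[0,0,0],[0,0,0.001],1],[[0,0,0],[0,0,0.001],1],[[0,0,0],[0,0,0],1]]' >/dev/null;python3 -c "from h import *;st()"
```

```text
t 13.8 jig xy mm [-65.8  78.7] z 63.6 F [ 0.2 -0.5  0.8] yaw 93.18 tilt [ 0.15 -0.01] grip 0.001
t 14.43 jig xy mm [-67.  79.] z 34.7 F [ 0.2  0.2 -0.8] yaw 93.21 tilt [0.01 0.01] grip 0.005
```

```bash
python3 -m pendant '[[[0,0,0],[0,0,0.001],1],[[0,0,0],[0,0,0.001],1],[[0,0,0],[0,0,0.001],1],[[0,0,0],[0,0,0],1]]' >/dev/null;python3 -c "from h import *;st()"
```

```text
t 14.93 jig xy mm [-67.3  78.8] z 31.6 F [-0.6 -0.4 -0.5] yaw 93.2 tilt [-0.01 -0.01] grip 0.009
```

```bash
python3 -m pendant '[[[0,0,0],[0,0,0.001],1],[[0,0,0],[0,0,0],1]]' >/dev/null;python3 -c "from h import *;st()"
```

```text
t 15.18 jig xy mm [-67.3  78.8] z 30.6 F [-0.   0.3  0.1] yaw 93.2 tilt [-0.01 -0.01] grip 0.004
```

```bash
python3 -m pendant '[[[0,0,0],[0,0,0.001],1],[[0,0,0],[0,0,0],1]]' >/dev/null;python3 -c "from h import *;st()"
```

```text
t 15.43 jig xy mm [-67.2  78.9] z 29.6 F [-0.4  1.1  0.2] yaw 93.21 tilt [ 0. -0.] grip 0.005
```

```bash
python3 -m pendant '[[[0,0,0],[0,0,0.001],1],[[0,0,0],[0,0,0],1]]' >/dev/null;python3 -c "from h import *;st()"
```

```text
t 15.68 jig xy mm [-67.2  78.9] z 28.7 F [-1.3 -0.2  1.3] yaw 93.21 tilt [-0. -0.] grip 0.006
```

```bash
python3 -m pendant '[[[0,0,0],[0,0,0.001],1],[[0,0,0],[0,0,0],1]]' >/dev/null;python3 -c "from h import *;st()"
```

```text
t 15.93 jig xy mm [-67.2  78.9] z 27.7 F [-1.3  0.4  3.5] yaw 93.21 tilt [-0. -0.] grip 0.004
```

It gives. I'll carry on down to its foot to confirm.

```bash
python3 -m pendant '[[[0,0,0],[0,0,0.001],1],[[0,0,0],[0,0,0.001],1],[[0,0,0],[0,0,0],1]]' >/dev/null;python3 -c "from h import *;st()"
```

```text
t 16.3 jig xy mm [-67.3  79. ] z 25.9 F [-3.  -0.1  7.3] yaw 93.21 tilt [-0.02 -0.01] grip 0.005
```

```bash
python3 -m pendant '[[[0,0,0],[0,0,0.001],1],[[0,0,0],[0,0,0.001],1],[[0,0,0],[0,0,0],1]]' >/dev/null;python3 -c "from h import *;st()"
```

```text
t 16.68 jig xy mm [-67.3  79. ] z 25.4 F [-8.1 -1.  20.5] yaw 93.21 tilt [-0.04 -0.09] grip 0.005
```

Corner 1 went down 5 mm and then met its foot (20 N), so it is the short one. Now I'll rise and go out over paddle 1.

```bash
python3 -m pendant '[[[0,0,0],[0,0,-0.022],1],[[0,0,0],[0,0,-0.022],1],[[0,0,0],[0,0,-0.02],1],[[0,0,0],[0,0,0],1],[[0,0,0],[0.033,-0.001,0],1],[[0,0,0],[0.033,0,0],1],[[0,0,0],[0,0,0],1],[[0,0,0],[0,0,0],1]]' >/dev/null
python3 - <<'E'
from h import *
st()
from bench import eyes, monitor
p=np.array(monitor.get_state()["position"])
out=[]
for n in("scene","side"):
    im=eyes.get_image(n); u,v=[int(round(a)) for a in proj(im,p)]
    c=cv2.resize(im["color"][v-45:v+35,u-40:u+40,::-1],None,fx=5,fy=5,interpolation=cv2.INTER_NEAREST); out.append(c)
cv2.imwrite("pics/pad1.png",np.hstack(out))
E
```

```text
t 17.68 jig xy mm [-68.7 144. ] z 86.7 F [-0.4 -0.1 -0.4] yaw 93.2 tilt [-0.08 -0.05] grip 0.001
```

View pics/pad1.png

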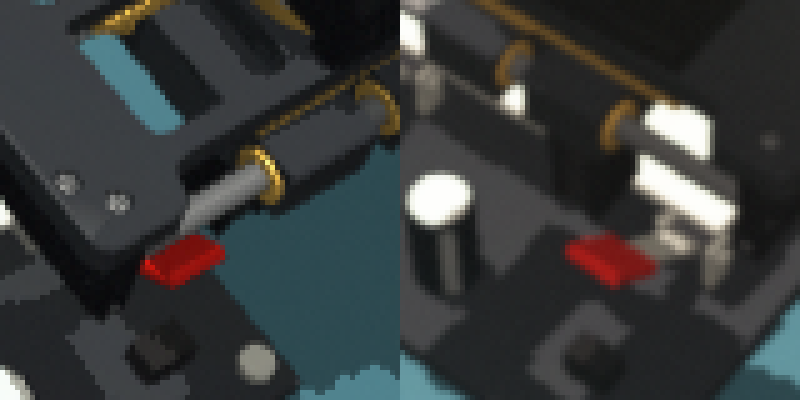

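In the side crop the finger (x ≈ 585) stands just outward of paddle 1 (610,258), as intended. In the scene crop the gripper body hides the tip. I'm going down with force checks.

```bash
python3 -m pendant '[[[0,0,0],[0,0,0.012],1],[[0,0,0],[0,0,0.01],1],[[0,0,0],[0,0,0.003],1],[[0,0,0],[0,0,0.003],1],[[0,0,0],[0,0,0],1]]' >/dev/null;python3 -c "from h import *;st()"
```

```text
t 18.4 jig xy mm [-68.3 144.9] z 59.5 F [ 0.9 -0.7 -0.1] yaw 93.21 tilt [-0.01 -0.  ] grip 0.005
```

```bash
python3 -m pendant '[[[0,0,0],[0,0,0.002],1],[[0,0,0],[0,0,0.002],1],[[0,0,0],[0,0,0.002],1],[[0,0,0],[0,0,0],1]]' >/dev/null;python3 -c "from h import *;st()"
```

```text
t 18.9 jig xy mm [-68.4 144.8] z 53.4 F [-0.4 -0.4 -0.1] yaw 93.2 tilt [-0.02 -0.01] grip 0.004
```

```bash
python3 -m pendant '[[[0,0,0],[0,0,0.002],1],[[0,0,0],[0,0,0.002],1],[[0,0,0],[0,0,0.002],1],[[0,0,0],[0,0,0],1]]' >/dev/null;python3 -c "from h import *;st()"
```

```text
t 19.4 jig xy mm [-68.  144.9] z 47.6 F [1.  0.9 1.2] yaw 93.21 tilt [0.02 0.  ] grip 0.006
```

```bash
python3 -m pendant '[[[0,0,0],[0,0,0.002],1],[[0,0,0],[0,0,0.002],1],[[0,0,0],[0,0,0.002],1],[[0,0,0],[0,0,0.002],1],[[0,0,0],[0,0,0],1]]' >/dev/null;python3 -c "from h import *;st()"
python3 - <<'E'
from h import *
from bench import eyes, monitor
p=np.array(monitor.get_state()["position"])
out=[]
for n in("scene","side"):
    im=eyes.get_image(n); u,v=[int(round(a)) for a in proj(im,p)]
    c=cv2.resize(im["color"][v-45:v+35,u-40:u+40,::-1],None,fx=5,fy=5,interpolation=cv2.INTER_NEAREST); out.append(c)
cv2.imwrite("pics/pad2.png",np.hstack(out))
E
```

```text
t 20.02 jig xy mm [-68.6 144.3] z 39.2 F [0.4 0.2 0.6] yaw 93.19 tilt [-0.05 -0.04] grip 0.003
```

View pics/pad2.png

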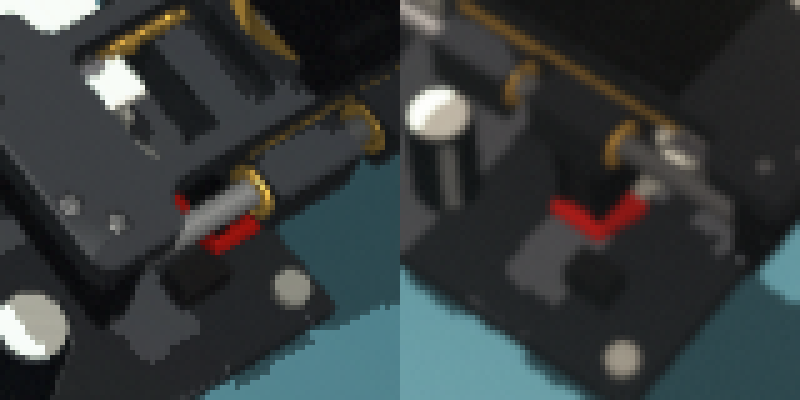

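The fingertip is on the paddle (side crop, red edges on either side of the finger near (600,215)) and the paddle is sinking. I'll continue.

```bash
python3 -m pendant '[[[0,0,0],[0,0,0.003],1],[[0,0,0],[0,0,0.003],1],[[0,0,0],[0,0,0.003],1],[[0,0,0],[0,0,0.003],1],[[0,0,0],[0,0,0],1]]' >/dev/null;python3 -c "from h import *;st()"
```

```text
t 20.75 jig xy mm [-68.5 144.7] z 27.3 F [ 0.4 -0.  -0.3] yaw 93.21 tilt [-0.03 -0.01] grip 0.011
```

```bash
python3 -m pendant '[[[0,0,0],[0,0,0.003],1],[[0,0,0],[0,0,0.003],1],[[0,0,0],[0,0,0.003],1],[[0,0,0],[0,0,0.003],1],[[0,0,0],[0,0,0],1]]' >/dev/null;python3 -c "from h import *;st()"
```

```text
t 21.38 jig xy mm [-68.5 144.6] z 15.2 F [-0.1 -0.5  0.8] yaw 93.21 tilt [-0.04 -0.02] grip 0.007
```

```bash
python3 - <<'E'
from h import *
from bench import eyes, monitor
p=np.array(monitor.get_state()["position"])
out=[]
for n in("scene","side"):
    im=eyes.get_image(n); u,v=[int(round(a)) for a in proj(im,p)]
    c=cv2.resize(im["color"][v-45:v+35,u-40:u+40,::-1],None,fx=5,fy=5,interpolation=cv2.INTER_NEAREST); c=cv2.convertScaleAbs(c,alpha=1.8); out.append(c)
cv2.imwrite("pics/pad3.png",np.hstack(out))
E
```

```text
(no output)
```

View pics/pad3.png

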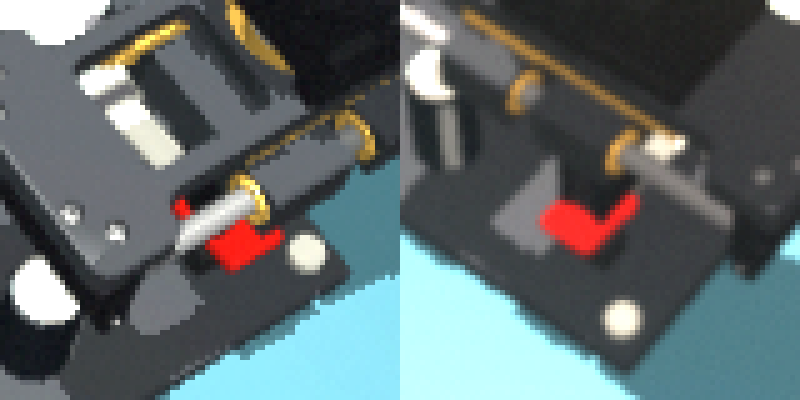

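The paddle is nearly level and the finger is still on it. I'll finish slowly to the stop.

```bash
python3 -m pendant '[[[0,0,0],[0,0,0.002],1],[[0,0,0],[0,0,0.002],1],[[0,0,0],[0,0,0.002],1],[[0,0,0],[0,0,0.002],1],[[0,0,0],[0,0,0],1]]' >/dev/null;python3 -c "from h import *;st()"
```

```text
t 22.1 jig xy mm [-68.4 144.6] z 7.4 F [-0.   0.2 -0.3] yaw 93.2 tilt [-0.02 -0.02] grip 0.008
```

```bash
python3 -m pendant '[[[0,0,0],[0,0,0.001],1],[[0,0,0],[0,0,0.001],1],[[0,0,0],[0,0,0],1]]' >/dev/null;python3 -c "from h import *;st()"
```

```text
t 22.48 jig xy mm [-68.3 144.7] z 5.5 F [-0.1  0.4 -0.3] yaw 93.2 tilt [-0.01 -0.02] grip 0.006
```

```bash
python3 -m pendant '[[[0,0,0],[0,0,0.001],1],[[0,0,0],[0,0,0],1]]' >/dev/null;python3 -c "from h import *;st()"
```

```text
t 22.73 jig xy mm [-68.3 144.7] z 4.5 F [-0.   0.5  0.8] yaw 93.2 tilt [-0.01 -0.01] grip 0.006
```

```bash
python3 -m pendant '[[[0,0,0],[0,0,0.001],1],[[0,0,0],[0,0,0],1]]' >/dev/null;python3 -c "from h import *;st()"
```

```text
t 22.98 jig xy mm [-68.2 144.8] z 4.2 F [-2.5 -1.5  6.4] yaw 93.2 tilt [-0.01 -0.04] grip 0.006
```

```bash
python3 -m pendant '[[[0,0,0],[0,0,0.001],1],[[0,0,0],[0,0,0],1]]' >/dev/null;python3 -c "from h import *;st()"
```

```text
t 23.23 jig xy mm [-68.1 144.8] z 3.9 F [-4.6 -1.3 12.6] yaw 93.2 tilt [-0.   -0.08] grip 0.007
```

```bash
python3 - <<'E'
from h import *
from bench import eyes, monitor
p=np.array(monitor.get_state()["position"])
out=[]
for n in("scene","side"):
    im=eyes.get_image(n); u,v=[int(round(a)) for a in proj(im,p)]
    c=cv2.resize(im["color"][v-45:v+35,u-40:u+40,::-1],None,fx=5,fy=5,interpolation=cv2.INTER_NEAREST); c=cv2.convertScaleAbs(c,alpha=1.8); out.append(c)
    hsv=cv2.cvtColor(im["color"],cv2.COLOR_RGB2HSV)
    red=((hsv[...,0]<6)|(hsv[...,0]>174))&(hsv[...,1]>180)&(hsv[...,2]>60)
    ys,xs=np.nonzero(red&(np.hypot(*(np.mgrid[:420,:560]-np.array([v,u])[:,None,None]))<30))
    q=np.array([depthpt(im,x,y) for x,y in zip(xs,ys)]); print(n,len(q),np.round(np.percentile(q,[10,50,90],axis=0),3).tolist())
cv2.imwrite("pics/pad4.png",np.hstack(out))
E
```

```text
scene 95 [[0.485, 0.187, 0.025], [0.494, 0.193, 0.027], [0.501, 0.198, 0.028]]
side 121 [[0.478, 0.175, 0.023], [0.483, 0.189, 0.027], [0.493, 0.197, 0.028]]
```

View pics/pad4.png

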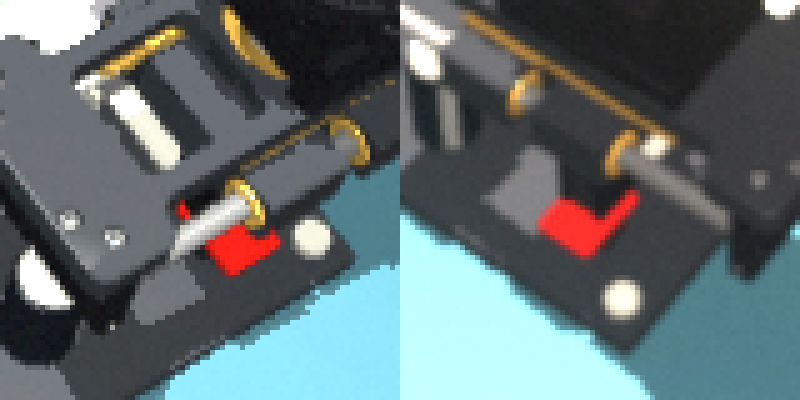

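Hard stop at 12.6 N, with the red face measured at z = 27 mm (the given flat height). One slightly firmer push, then up and back over corner 1.

```bash
python3 -m pendant '[[[0,0,0],[0,0,0.001],1],[[0,0,0],[0,0,0],1]]' >/dev/null;python3 -c "from h import *;st()"
python3 -m pendant '[[[0,0,0],[0,0,-0.02],1],[[0,0,0],[0,0,-0.025],1],[[0,0,0],[0,0,-0.02],1],[[0,0,0],[0,0,0],1],[[0,0,0],[-0.033,0,0],1],[[0,0,0],[-0.033,0.001,0],1],[[0,0,0],[0,0,0],1],[[0,0,0],[0,0,0],1]]' >/dev/null;python3 -c "from h import *;st()"
```

```text
t 23.57 jig xy mm [-68.  144.8] z 3.6 F [-5.5 -3.  19.6] yaw 93.2 tilt [ 0.   -0.12] grip 0.003
t 24.57 jig xy mm [-67.7  79.3] z 66.1 F [-0.4  0.7 -0. ] yaw 93.21 tilt [-0.05  0.03] grip 0.004
```

```bash
python3 - <<'E'
from h import *
from bench import eyes
for n in("side",):
    im=eyes.get_image(n); cv2.imwrite(f"pics/{n}5.png",cv2.resize(im["color"][130:370,170:430,::-1],None,fx=2.4,fy=2.4))
E
python3 -m pendant '[[[0,0,0],[0,0,0.013],1],[[0,0,0],[0,0,0.013],1],[[0,0,0],[0,0,0.005],1],[[0,0,0],[0,0,0.001],1],[[0,0,0],[0,0,0],1]]' >/dev/null;python3 -c "from h import *;st()"
```

```text
t 25.25 jig xy mm [-67.1  79. ] z 34.7 F [-0.1 -0.1  0.1] yaw 93.21 tilt [0.01 0.01] grip 0.006
```

View pics/side5.png

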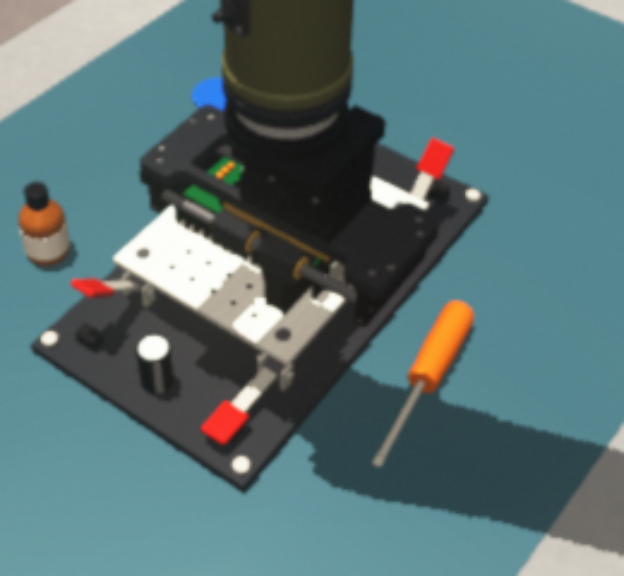

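```bash
python3 -m pendant '[[[0,0,0],[0,0,0.001],1],[[0,0,0],[0,0,0.001],1],[[0,0,0],[0,0,0],1]]' >/dev/null;python3 -c "from h import *;st()"
```

```text
t 25.62 jig xy mm [-67.2  78.7] z 32.7 F [ 0.2  0.5 -0.7] yaw 93.2 tilt [ 0.01 -0.01] grip 0.003
```

```bash
python3 -m pendant '[[[0,0,0],[0,0,0.001],1],[[0,0,0],[0,0,0],1]]' >/dev/null;python3 -c "from h import *;st()"
```

```text
t 25.88 jig xy mm [-67.3  78.8] z 31.5 F [ 0.2 -0.3 -0.5] yaw 93.2 tilt [-0.01 -0.01] grip 0.006
```

```bash
python3 -m pendant '[[[0,0,0],[0,0,0.001],1],[[0,0,0],[0,0,0],1]]' >/dev/null;python3 -c "from h import *;st()"
```

```text
t 26.12 jig xy mm [-67.3  78.8] z 30.5 F [ 0.3  0.3 -0.8] yaw 93.2 tilt [-0.01 -0.01] grip 0.005
```

Lever 1 lies flat in the side crop (paddle at (225,421)), lever 3 still stands, and the capacitor is in place. I'm continuing the check press.

```bash
python3 -m pendant '[[[0,0,0],[0,0,0.001],1],[[0,0,0],[0,0,0],1]]' >/dev/null;python3 -c "from h import *;st()"
```

```text
t 26.38 jig xy mm [-67.2  78.9] z 29.7 F [ 0.1 -0.1  1.4] yaw 93.21 tilt [-0.   -0.01] grip 0.003
```

```bash
python3 -m pendant '[[[0,0,0],[0,0,0.001],1],[[0,0,0],[0,0,0],1]]' >/dev/null;python3 -c "from h import *;st()"
```

```text
t 26.62 jig xy mm [-67.2  78.9] z 29.5 F [-4.3 -1.5  9. ] yaw 93.21 tilt [-0.02 -0.05] grip 0.005
```

```bash
python3 -m pendant '[[[0,0,0],[0,0,0.001],1],[[0,0,0],[0,0,0],1]]' >/dev/null;python3 -c "from h import *;st()"
```

```text
t 26.88 jig xy mm [-67.2  78.8] z 29.4 F [-6.8 -1.8 17.8] yaw 93.21 tilt [-0.03 -0.09] grip 0.005
```

```bash
python3 -m pendant '[[[0,0,0],[0,0,0.001],1],[[0,0,0],[0,0,0],1]]' >/dev/null;python3 -c "from h import *;st()"
```

```text
t 27.12 jig xy mm [-67.2  78.8] z 29.3 F [-8.8 -2.5 25. ] yaw 93.21 tilt [-0.04 -0.14] grip 0.008
```

The corner now holds: about 1 mm travel in all (0.8 mm of it the cam gap) at 25 N. I'll draw straight up, then clear.

```bash
python3 -m pendant '[[[0,0,0],[0,0,-0.02],1],[[0,0,0],[0,0,-0.03],1],[[0,0,0],[0,0,-0.035],1],[[0,0,0],[0,0,-0.04],1],[[0,0,0],[0,0,-0.03],1],[[0,0,0],[0.03,0,0],1],[[0,0,0],[0.04,0,0],1],[[0,0,0],[0.04,0,0],1]]' >/dev/null
python3 -m pendant '[[[0,0,0],[0.045,0,0],1],[[0,0,0],[0.045,0,0],1],[[0,0,0],[0.045,0,0],1],[[0,0,0],[0.04,0,0],1],[[0,0,0],[0.03,0,0],1],[[0,0,0],[0,0,0],1],[[0,0,0],[0,0,0],1],[[0,0,0],[0,0,0],1]]' >/dev/null
python3 - <<'E'
from h import *
st()
from bench import eyes
for n in("scene","side"):
    im=eyes.get_image(n); cv2.imwrite(f"pics/{n}6.png",im["color"][...,::-1])
    hsv=cv2.cvtColor(im["color"],cv2.COLOR_RGB2HSV)
    red=((hsv[...,0]<6)|(hsv[...,0]>174))&(hsv[...,1]>180)&(hsv[...,2]>90)
    k,l,s,ce=cv2.connectedComponentsWithStats(red.astype(np.uint8))
    for i in range(1,k):
        if 30<s[i,4]<1500: print(n,np.round(ce[i],1),np.round(depthpt(im,*ce[i]),4))
E
```

```text
t 29.12 jig xy mm [-66.4 392.2] z 181.7 F [ 0.  -0.1 -0.1] yaw 93.08 tilt [ 0.04 -0.06] grip 0.007
scene [291.9 156.5] [ 0.5062 -0.1049  0.0679]
scene [225.8 185.2] [ 0.6419 -0.0962  0.0695]
scene [386.1 290.1] [0.4904 0.1836 0.0265]
scene [311.3 313.7] [0.6279 0.1778 0.0705]
side [500.2  11.7] [ 0.8217 -1.996  -0.2175]
side [295.6 170. ] [ 0.6382 -0.0963  0.0686]
side [350.9 195.7] [ 0.5021 -0.1029  0.0697]
side [207.9 249.6] [0.6176 0.1812 0.0745]
side [263.  305.8] [0.4868 0.184  0.0265]
```

View pics/scene6.png

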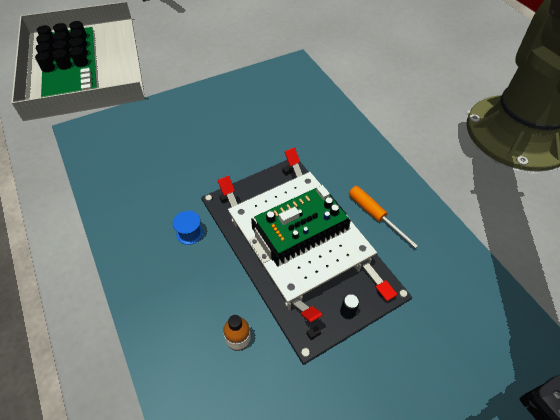

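View pics/side6.png

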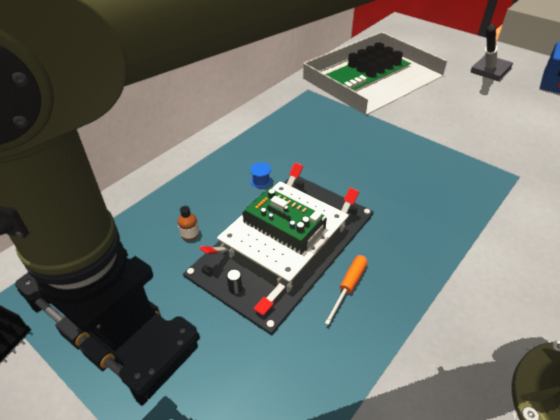

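Paddle 1 is down at z 26.5 mm (scene px (386,290), side px (263,306)). The other three paddles are at the same pixels as at the start, the loose things look unmoved, and the arm is clear. I'm handing in.

```bash
python3 -c "
from bench import order
print(order.close_job())"
```

```text
the job is handed in; nothing more can be done
None
```

The short foot was under corner 1 (near left). Its shim lever is now pressed flat, the corner no longer gives, and the job is handed in after about 29 s.

- **Finding the corner:** I pressed corners 2, 4, 3 and then 1 with the shut fingertips. Corners 2, 4 and 3 gave about 0.3 mm or less under 10–13 N. Corner 1 sank about 5 mm and then met its foot; I stopped at 20 N.
- **Shim lever:** I pressed lever 1 down to its stop with about 20 N. Its paddle measures 26.5 mm above the bench, against 27 mm for flat.
- **Check press:** Corner 1 then held 25 N with about 1.2 mm of travel from level. I take most of that to be the cam's 0.8 mm gap.
- **After drawing clear:** The other three paddles are at the same pixels as at the start. The capacitor, flux, reel and screwdriver look unmoved, and the wrist force reads about zero.

Three readings disagreed along the way:

- **Tip position:** The gripper showed about 23 mm higher and 4 mm further to +y in the images than the reported tool position implies. I worked from the images and the felt contact instead.
- **Disc 4:** My side-view measurement of it had drifted onto the amplifier, so I dropped it.
- **Lever force:** While lever 1 swung down, the force reading stayed within noise, not the stated 2 N. The pictures and the stop confirmed that it moved.

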